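# Snap the pail's lid shut round its rim

## Task

The lid of the small pail is only partly snapped on: go round its rim and press down each section that still stands up, one after another, with the fingertips until it clicks, so that all six sections are shut flush. Only press: the pail stays standing where it is, not lifted or shoved along, and the washer lying on the lid and the other things on the bench are left alone.

Things in the scene. Friction and masses are not known exactly. Their poses are not given: they have to be found in the camera images.
- pail: small grey plastic pail, upright, loose, 1.6 kg; foot 128 mm across; origin at the centre of its foot, z up. White lid 167 mm across: a fixed collar ring 104 to 117 mm in diameter, its top 105 mm above the bench, with a panel sunk 6 mm inside it, and round the collar a rim cut by narrow slits into six equal sections (56 degrees each). A thin wire bail hangs below the lid on one side
- lid_centre (a point): centre of the lid's sunken middle panel, on its surface, 99 mm above the bench; on the pail's axis. Round the work: a tall bench vice (about 0.25 m high) stands to the left behind, a spray can (211 mm) beside it, and a lamp hangs over the far edge of the bench, from about 0.5 m up
- rim0_top (a point): middle of the flat top of rim section 0 (moves with the section): 71 mm from the pail's axis, at 0 degrees anticlockwise from the pail's x axis; 115 mm above the bench while open, 105 mm when shut. The flat top is 20 mm wide radially (61 to 80 mm from the axis) and about 68 mm long round the rim; anywhere on it may be pressed
- rim0 (a joint): how far rim section 0 is pressed straight down, m: 0 = open, standing 10 mm proud of the collar; 0.010 = clicked shut, flush with the collar; starts open. It resists with up to about 10 N, snaps down by itself once past half way (5 mm) and stays there; let go sooner, it springs back up
- rim1_top (a point): middle of the flat top of rim section 1 (moves with the section): 71 mm from the pail's axis, at 60 degrees anticlockwise from the pail's x axis; 115 mm above the bench while open, 105 mm when shut. The flat top is 20 mm wide radially (61 to 80 mm from the axis) and about 68 mm long round the rim; anywhere on it may be pressed
- rim1 (a joint): how far rim section 1 is pressed straight down, m: 0 = open, standing 10 mm proud of the collar; 0.010 = clicked shut, flush with the collar; starts shut. It resists with up to about 10 N, snaps down by itself once past half way (5 mm) and stays there; let go sooner, it springs back up
- rim2_top (a point): middle of the flat top of rim section 2 (moves with the section): 71 mm from the pail's axis, at 120 degrees anticlockwise from the pail's x axis; 115 mm above the bench while open, 105 mm when shut. The flat top is 20 mm wide radially (61 to 80 mm from the axis) and about 68 mm long round the rim; anywhere on it may be pressed
- rim2 (a joint): how far rim section 2 is pressed straight down, m: 0 = open, standing 10 mm proud of the collar; 0.010 = clicked shut, flush with the collar; starts open. It resists with up to about 10 N, snaps down by itself once past half way (5 mm) and stays there; let go sooner, it springs back up
- rim3_top (a point): middle of the flat top of rim section 3 (moves with the section): 71 mm from the pail's axis, at 180 degrees anticlockwise from the pail's x axis; 115 mm above the bench while open, 105 mm when shut. The flat top is 20 mm wide radially (61 to 80 mm from the axis) and about 68 mm long round the rim; anywhere on it may be pressed
- rim3 (a joint): how far rim section 3 is pressed straight down, m: 0 = open, standing 10 mm proud of the collar; 0.010 = clicked shut, flush with the collar; may start open or shut. It resists with up to about 10 N, snaps down by itself once past half way (5 mm) and stays there; let go sooner, it springs back up
- rim4_top (a point): middle of the flat top of rim section 4 (moves with the section): 71 mm from the pail's axis, at 240 degrees anticlockwise from the pail's x axis; 115 mm above the bench while open, 105 mm when shut. The flat top is 20 mm wide radially (61 to 80 mm from the axis) and about 68 mm long round the rim; anywhere on it may be pressed
- rim4 (a joint): how far rim section 4 is pressed straight down, m: 0 = open, standing 10 mm proud of the collar; 0.010 = clicked shut, flush with the collar; starts shut. It resists with up to about 10 N, snaps down by itself once past half way (5 mm) and stays there; let go sooner, it springs back up
- rim5_top (a point): middle of the flat top of rim section 5 (moves with the section): 71 mm from the pail's axis, at 300 degrees anticlockwise from the pail's x axis; 115 mm above the bench while open, 105 mm when shut. The flat top is 20 mm wide radially (61 to 80 mm from the axis) and about 68 mm long round the rim; anywhere on it may be pressed
- rim5 (a joint): how far rim section 5 is pressed straight down, m: 0 = open, standing 10 mm proud of the collar; 0.010 = clicked shut, flush with the collar; may start open or shut. It resists with up to about 10 N, snaps down by itself once past half way (5 mm) and stays there; let go sooner, it springs back up
- thrust_washer: flat steel washer, 65 mm across, 9 mm thick, lying loose on the lid's sunken middle, its top 3 mm above the closed rim; origin at the centre of its underside; not to be disturbed
- oil_filter: bystander: black upright oil filter, 68 mm across, 90 mm high; origin at the centre of its underside; not to be disturbed
- bearing: bystander: steel roller bearing lying flat, 68 mm across, 20 mm high; origin at the centre of its underside; not to be disturbed
- tape_roll: bystander: black tape roll lying flat, 68 mm across, 19 mm high; origin at the centre of its underside; not to be disturbed

How it is judged:
At the end, for the whole second after the job is handed in: all six rim sections are shut (within 1.5 mm of flush), the pail stands upright and at rest within 30 mm of where it stood, and the washer still lies on the lid (value of joint each of rim0, rim1, rim2, rim3, rim4, rim5 above 0.0085 m and distance of pail from where it was at the start of the episode below 0.03 m and angle between pail's own z axis and vertical below 0.05 rad and linear speed of pail below 0.01 m/s and distance between thrust_washer and lid_centre below 0.025 m); the robot touches nothing.
It fails at once if the pail is lifted, tipped or shoved more than 30 mm (height (world z) of pail above 0.012 m or angle between pail's own z axis and vertical above 0.15 rad or distance of pail from where it was at the start of the episode above 0.03 m).
It fails at once if the washer is pushed off the middle of the lid or lifted (distance between thrust_washer and lid_centre above 0.03 m).
It fails at once if the oil filter, bearing or tape roll is displaced by more than 30 mm (distance of any of oil_filter, bearing, tape_roll from where it was at the start of the episode above 0.03 m).
It also fails if it takes over 42 s, if anything falls off the work surface, if the arm or the gripper's body presses on something with over 40 N, if the wrist force passes 120 N, or if a joint passes its speed limit or range.

## Robot

A 6-joint arm with a two-finger parallel gripper is mounted at the origin on the work surface; the furniture and walls round the work are solid. World frame = base frame: x ahead of the robot, y to its left, z up, the work surface at z = 0. Lengths are in m, angles in rad, forces in N, time in s.
With the tool pointing down it reaches from about 0.3 to 0.75 m from the base axis. Payload 8.5 kg.
Tool frame: the origin (TCP) lies at the very end of the fingers, on their centre line; the grasp point (between the pads) lies 19 mm behind it; z points along the fingers, y is the line along which they close (so a half turn about z gives the same grasp; the last joint's range is limited). The gripper opens to 88 mm and grips with 3 to 60 N. Pads are 18 mm wide; open, the fingers measure 123 mm over their backs; the gripper's body (75 mm by 187 mm) begins 45 mm behind the grasp point.
Start: joints at [1.134, 0.381, 1.297, -0, 1.464, -0.215], TCP at [0.121, 0.537, 0.239] pointing down, gripper open.
Joint ranges: [-3.11, 3.11], [-0.89, 2.33], [0.22, 2.48], [-1.42, 4.56], [0.17, 2.85], [-2.88, 2.88]. Speed limits (rad/s): [2.39, 2.39, 3.14, 3.14, 3.14, 3.14].

## Interface

Orientations are given as a 3x3 rotation matrix whose columns are the frame's x, y, z axes.
In Python, from plant import manip gives the robot as it stands. Calls block until the motion is done:
- manip.move_to(position, orientation): joint-space move of the TCP to a pose.
- manip.servo_line(position, ori=None, velocity=0.15): straight line of the TCP; ori=None keeps the orientation; velocity is the mean speed in m/s.
- manip.movej(angles): joint-space move.
- manip.move_gripper(opening, squeeze=None): finger opening in m; squeeze is the grip in N (None keeps the last); returns when the fingers have stopped.
- manip.dwell(seconds).
- manip.ik(position, orientation): joint angles nearest the present ones, or None.
- manip.get_obs(): the state.
- manip.get_image(name): name is "scene" or "top" or "wrist"; returns a dict with "color" (480x640x3 uint8, blue, green, red), "mtx" (3x3 intrinsics, pixels), "k1" (the pictures are not rectified: a ray, as slopes to the right and down, at radius r is drawn at 1 + k1 r^2 times it, then the intrinsics apply), "R" (3x3) and "t" (3): a world point X has camera coordinates R X + t. Camera axes: x right, y down, z forward; pixel columns grow to the right and rows downward; lengths in m; the calibration is good to about 2 mm. A picture is of the moment at which its call begins. There is no depth.
A pose or a line that the arm cannot do raises manip.PlanningError and nothing moves.
- manip.job_done(): hands the job in; it is judged then, once.
The state is a dict: "time": time; "q": joint angles; "joint_vel": joint speeds; "joint_torque": joint torques, N m; "tcp_pos": TCP position; "ee_rot": TCP orientation; "wrist_force": force on the tool from outside, world axes, zero at the start; "wrist_torque": the same for the moment, N m; "grip_width": finger opening in m; "gripper_force": force on a finger pad.
Only numpy, scipy, OpenCV 4.12 (cv2) and the standard library are available. Lean on these libraries where they do the work, as an engineer would, in place of code of your own. Each camera call takes 0.05 s, during which the arm holds its last target. There are 200 camera calls.

## Working session

There is one attempt and no reset: what is moved stays moved. The work goes in short steps, each a Python script; the robot and the scene stay as the last script left them, time stands still between calls to the robot, and variables do not carry over. Pictures are saved under pics/ and viewed, at most 10 in all, crops included, and the job is handed in when it is done.

```bash
mkdir -p pics; ls
python3 - <<'E'
from plant import manip
import cv2
for n in("scene","top"):
    im=manip.get_image(n); cv2.imwrite(f"pics/{n}0.png",im["color"]); print(n,im["mtx"].tolist(),im["k1"],im["R"].round(3).tolist(),im["t"].round(3).tolist())
print(manip.get_obs())
E
```

```text
pics
scene [[545.4661711289806, 0.0, 321.8100380404587], [0.0, 545.4661711289806, 239.05762099691688], [0.0, 0.0, 1.0]] -0.11030214015087296 [[-0.379, -0.925, -0.004], [-0.788, 0.325, -0.524], [0.486, -0.195, -0.852]] [0.12, 0.451, 0.757]
top [[522.9702667149037, 0.0, 327.46652691175336], [0.0, 522.9702667149037, 241.84153783076525], [0.0, 0.0, 1.0]] 0.024164698793836887 [[-0.007, -1.0, -0.025], [-0.989, 0.011, -0.15], [0.15, 0.024, -0.988]] [-0.058, 0.497, 0.926]
{'time': 0.1, 'q': array([ 1.13373762e+00,  3.81135979e-01,  1.29813058e+00,  1.13859627e-05,
        1.46360444e+00, -2.15277634e-01]), 'joint_vel': array([ 0.0005475 , -0.00226021, -0.00536777,  0.00199149,  0.00116688,
        0.00048062]), 'joint_torque': array([ 4.45433368e-03, -4.38645279e+01, -2.24911863e+01,  7.15526054e-02,
        3.42292408e-02, -5.44540796e-05]), 'tcp_pos': array([0.12086552, 0.53630918, 0.23821391]), 'ee_rot': array([[-9.75506871e-01,  2.19968272e-01, -5.51350404e-04],
       [ 2.19968780e-01,  9.75506230e-01, -1.15339070e-03],
       [ 2.84136395e-04, -1.24642043e-03, -9.99999183e-01]]), 'wrist_force': array([ 0.19591362, -0.40311548, -0.06595946]), 'wrist_torque': array([ 0.04436382, -0.02205791, -0.01749992]), 'gripper_force': 0.0, 'grip_width': 0.08795277466399544}
```

View pics/top0.png

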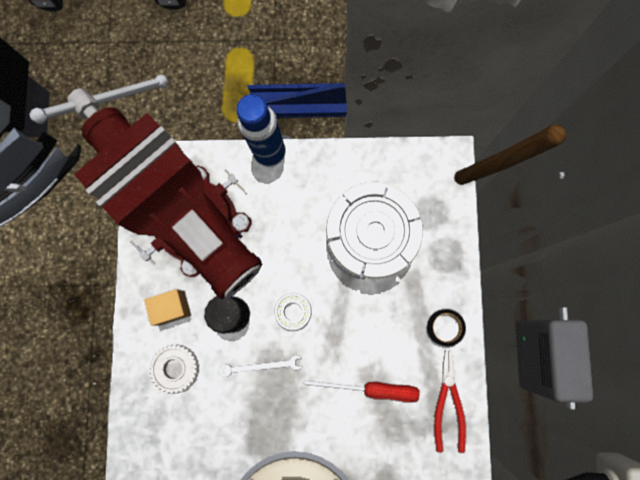

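View pics/scene0.png

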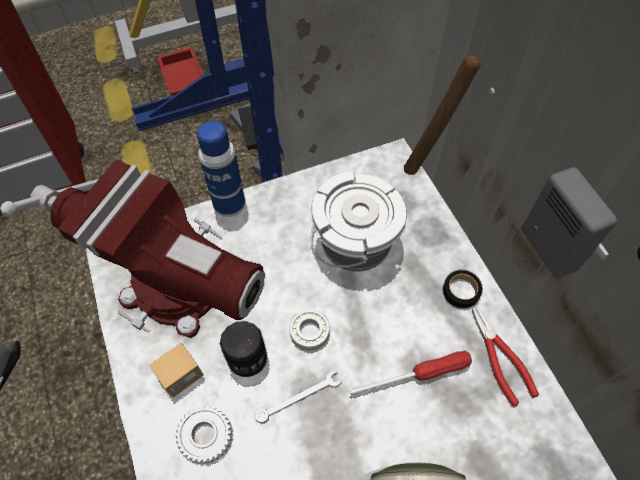

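The top view shows the lid centred near (375,230), with slits round the rim. The scene view has the lid at (360,213) and the washer at (360,211). I'll enlarge both.

Run:
```python
import cv2,numpy as np
a=cv2.imread("pics/top0.png")[175:290,317:432]; b=cv2.imread("pics/scene0.png")[165:280,301:416]
o=np.hstack([cv2.resize(x,(400,400),interpolation=cv2.INTER_CUBIC) for x in(a,b)])
o=(255*(o/255.)**1.8).astype(np.uint8)
cv2.imwrite("pics/crop.png",o)
```

```text
(no output)
```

View pics/crop.png

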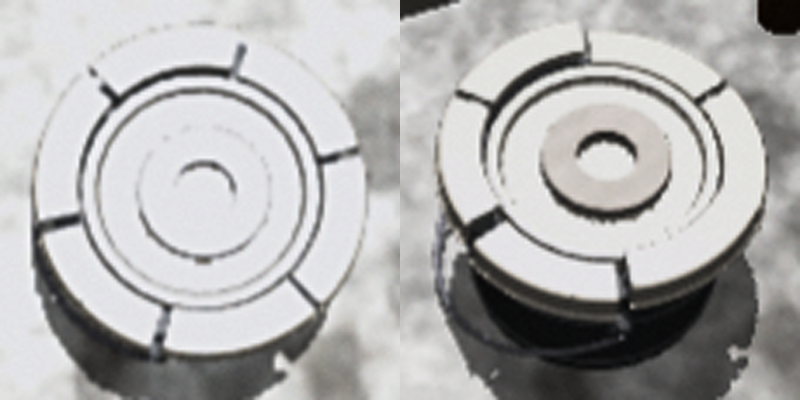

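```bash
cat > h.py <<'E'
from plant import manip
import cv2,numpy as np
def ray(im,uv):
    K=im["mtx"]; d=np.array([im["k1"],0,0,0,0.])
    p=cv2.undistortPoints(np.array(uv,float).reshape(-1,1,2),K,d).reshape(-1,2)
    D=np.c_[p,np.ones(len(p))]@im["R"]; return -im["R"].T@im["t"],D
def plane(im,uv,z):
    C,D=ray(im,uv); return C+D*((z-C[2])/D[:,2])[:,None]
def tri(ims,uvs):
    A=np.zeros((3,3));b=np.zeros(3)
    for im,uv in zip(ims,uvs):
        C,D=ray(im,[uv]); d=D[0]/np.linalg.norm(D[0]); P=np.eye(3)-np.outer(d,d); A+=P;b+=P@C
    return np.linalg.solve(A,b)
E
python3 - <<'E'
from h import *
t=manip.get_image("top"); s=manip.get_image("scene")
np.set_printoptions(precision=4,suppress=True)
print("cams",-t["R"].T@t["t"],-s["R"].T@s["t"])
sl=np.array([(102,85),(237,60),(338,155),(305,292),(161,332),(60,221)])*115/400+[317,175]
P=plane(t,sl,.108);print(P)
c=P.mean(0);print("c",c,np.linalg.norm(P-c,axis=1),np.degrees(np.arctan2(*(P-c)[:,1::-1].T)) if 0 else np.degrees(np.arctan2(P[:,1]-c[1],P[:,0]-c[0])))
ss=(np.array([(475,97),(586,42),(712,92),(625,265),(485,225)])-[400,0])*115/400+[301,165]
Q=plane(s,ss,.108);print(np.c_[Q,np.degrees(np.arctan2(Q[:,1]-c[1],Q[:,0]-c[0]))])
print("washer hole",tri([t,s],[(375.5,228.5),(360.,211.)]))
print("top pts z0: vice tip,bearing,filter,tape\n",plane(t,[(240,275),(293,311),(227,318),(446,328)],0.05))
print("vice z.25",plane(t,[(130,120),(200,160),(90,190),(240,275)],.2))
print("lamp? at z .5",plane(t,[(75,150),(30,150),(35,15)],.5))
E
```

```text
cams [ 0.352  -0.0857  0.988 ] [0.0327 0.1129 0.881 ]
[[ 0.559  -0.0975  0.108 ]
 [ 0.5707 -0.1644  0.108 ]
 [ 0.5222 -0.2126  0.108 ]
 [ 0.4548 -0.1945  0.108 ]
 [ 0.436  -0.1244  0.108 ]
 [ 0.491  -0.076   0.108 ]]
c [ 0.5056 -0.1449  0.108 ] [0.0714 0.0679 0.0697 0.071  0.0725 0.0704] [  41.6608  -16.6644  -76.2244 -135.691   163.6201  101.9578]
[[  0.5613  -0.1017   0.108   37.816 ]
 [  0.572   -0.1679   0.108  -19.1379]
 [  0.5185  -0.2139   0.108  -79.4353]
 [  0.4421  -0.1302   0.108  166.9687]
 [  0.4885  -0.0771   0.108  104.201 ]]
washer hole [ 0.5085 -0.1487  0.0972]
top pts z0: vice tip,bearing,filter,tape
 [[ 0.4356  0.0952  0.05  ]
 [ 0.3704 -0.0007  0.05  ]
 [ 0.3591  0.1171  0.05  ]
 [ 0.3388 -0.2702  0.05  ]]
vice z.25 [[0.6708 0.2456 0.2   ]
 [0.6036 0.1323 0.2   ]
 [0.5574 0.3028 0.2   ]
 [0.4222 0.0663 0.2   ]]
lamp? at z .5 [[0.5195 0.1719 0.5   ]
 [0.52   0.2159 0.5   ]
 [0.6618 0.2208 0.5   ]]
```

Run:
```python
from h import *
np.set_printoptions(precision=3,suppress=True)
t=manip.get_image("top"); print("can base",plane(t,[(268,160)],0),"handle base",plane(t,[(460,180)],0))
o=manip.get_obs(); R0=o["ee_rot"]
a=np.arctan2(o["tcp_pos"][1],o["tcp_pos"][0])
q1=manip.ik([.37*np.cos(a),.37*np.sin(a),.36],R0); print(q1)
manip.movej(q1); print(manip.get_obs()["time"])
q2=q1.copy(); q2[0]-=a+.28; manip.movej(q2); o=manip.get_obs(); print(o["time"],o["tcp_pos"],o["q"],o["ee_rot"])
manip.move_gripper(0.0); print(manip.get_obs()["time"],manip.get_obs()["grip_width"])
im=manip.get_image("wrist"); C=-im["R"].T@im["t"]; print(C,im["R"],im["mtx"],im["k1"])
print("cam in tool",o["ee_rot"].T@(C-o["tcp_pos"]), im["R"]@o["ee_rot"])
cv2.imwrite("pics/w0.png",im["color"])
```

```text
can base [[ 0.666  0.054 -0.   ]] handle base [[ 0.62  -0.319 -0.   ]]
[ 1.026 -0.019  1.461 -0.     1.7   -0.323]
1.125
3.0667 [ 0.356 -0.102  0.36 ] [-0.602 -0.019  1.461  0.     1.7   -0.323] [[ 0.275  0.961 -0.001]
 [ 0.961 -0.275  0.001]
 [ 0.    -0.001 -1.   ]]
4.3667 0.0005031095438361903
[ 0.376 -0.03   0.504] [[ 0.961 -0.276 -0.001]
 [-0.264 -0.919  0.293]
 [-0.082 -0.281 -0.956]] [[357.097   0.    319.788]
 [  0.    357.097 238.017]
 [  0.      0.      1.   ]] -0.04900626888705343
cam in tool [ 0.075 -0.    -0.144] [[-0.001  1.     0.   ]
 [-0.956 -0.001 -0.293]
 [-0.293 -0.001  0.956]]
```

View pics/w0.png

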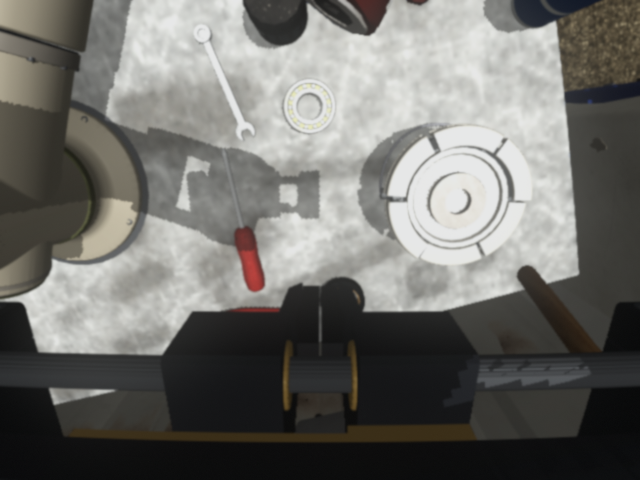

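The wrist view shows the lid at (458,196) and the closed fingertips at (320,300). Next I'll put the camera straight above the lid.

Run:
```python
from h import *
np.set_printoptions(precision=3,suppress=True)
o=manip.get_obs(); R=o["ee_rot"]; L=np.array([.5065,-.147,0])
p=L-.075*R[:,0]; p[2]=.256
manip.move_to(p,R); o=manip.get_obs(); print(o["time"],o["tcp_pos"])
im=manip.get_image("wrist"); np.savez("w1.npz",**im)
c=im["color"]; X=im["R"]@np.array([.5065,-.147,.105])+im["t"]; u=X[:2]/X[2]*357+[320,238]; print(u)
x0,y0=max(int(u[0])-120,0),max(int(u[1])-120,0); print(x0,y0)
k=c[y0:y0+240,x0:x0+240]
cv2.imwrite("pics/w1.png",cv2.resize((255*(k/255.)**1.6).astype(np.uint8),None,fx=2.5,fy=2.5,interpolation=cv2.INTER_CUBIC))
```

```text
5.2417 [ 0.486 -0.219  0.257]
[321.178 129.47 ]
201 9
```

View pics/w1.png

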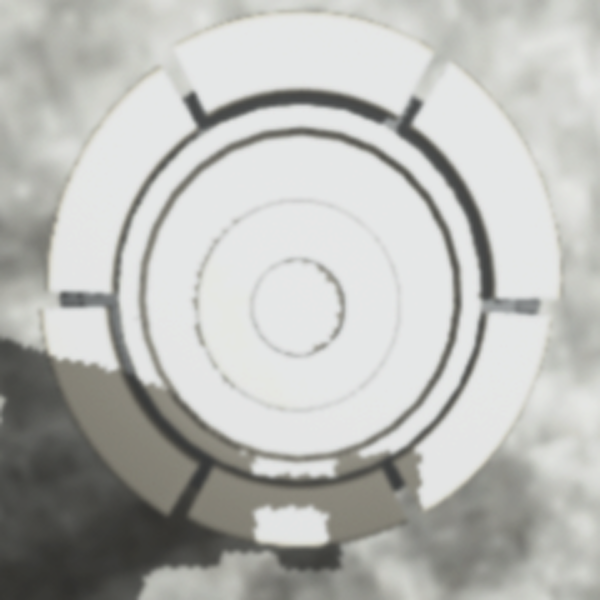

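Slit inner ends in the crop are at (200,122), (402,122), (488,305), (390,465), (208,467) and (112,300). The edge steps and wide inner gaps suggest that the top, upper-right and lower-left sections are open, and upper-left and lower-right are shut. The bottom one is unclear, so I'll check numerically.

Run:
```python
from h import *
np.set_printoptions(precision=4,suppress=True)
im=dict(np.load("w1.npz")); f=lambda p:np.array(p)/2.5+[201,9]
S=plane(im,f([(200,122),(402,122),(488,305),(390,465),(208,467),(112,300)]),.105)[:,:2]
c=S.mean(0); d=S-c; print(c,np.linalg.norm(d,axis=1),np.degrees(np.arctan2(d[:,1],d[:,0])))
names=["top","topR","UR","LR","bot","LL","UL"]
E=plane(im,f([(302,12),(412,35),(555,250),(535,385),(292,547),(48,345),(55,240)]),.105)[:,:2]-c
for n,e in zip(names,E): print(n,np.linalg.norm(e),np.degrees(np.arctan2(e[1],e[0])))
W=plane(im,f([(298,307)]),.108); print("washer",W)
```

```text
[ 0.5066 -0.1468] [0.0611 0.0614 0.0601 0.0607 0.0616 0.0601] [ 103.8851   43.6969  -16.7754  -76.1441 -136.0279  163.3094]
top 0.0832859295083752 73.6387216665583
topR 0.08404946237476776 50.654482618830684
UR 0.08205883574343775 -4.666747607834319
LR 0.0813490621599892 -34.65037811785419
bot 0.08118481409864224 -107.89468423448075
LL 0.0827385048559213 173.1735629210194
UL 0.0794259673874246 150.09424105706793
washer [[ 0.5055 -0.1482  0.108 ]]
```

```bash
cat >> h.py <<'E'
C0=np.array([.5066,-.1468])
def press(deg,floor=.1035,r=.0715):
    a=np.radians(deg); p=C0+r*np.array([np.cos(a),np.sin(a)])
    y0=np.array([-np.sin(a),np.cos(a),0]); best=None
    for y in(y0,-y0):
        R=np.c_[np.cross(y,[0,0,-1]),y,[0,0,-1]]; q=manip.ik([*p,.135],R)
        if q is not None:
            s=abs(q-manip.get_obs()["q"]).max()
            if best is None or s<best[0]: best=(s,R)
    R=best[1]; manip.move_to([*p,.135],R); manip.servo_line([*p,.119],velocity=.06)
    f0=manip.get_obs()["wrist_force"][2]; log=[]; z=.119
    while z>floor:
        z-=.0015; manip.servo_line([*p,z],velocity=.02); o=manip.get_obs()
        f=o["wrist_force"][2]-f0; log.append((round(o["tcp_pos"][2]*1e3,1),round(f,1)))
        if f>18 and z<.1105 or f>30: break
    manip.servo_line([*p,.135],velocity=.1)
    print(deg,"t",round(manip.get_obs()["time"],2),log,flush=True)
E
python3 - <<'E'
from h import *
press(73.65)
E
```

```text
73.65 t 9.72 [(np.float64(117.6), np.float64(-0.5)), (np.float64(116.0), np.float64(-0.7)), (np.float64(114.7), np.float64(2.5)), (np.float64(113.4), np.float64(4.9)), (np.float64(111.3), np.float64(0.1)), (np.float64(109.6), np.float64(-1.2)), (np.float64(108.3), np.float64(-0.2)), (np.float64(106.9), np.float64(-0.4)), (np.float64(105.5), np.float64(-1.0)), (np.float64(105.2), np.float64(10.6)), (np.float64(104.9), np.float64(21.9))]
```

Run:
```python
from h import *
for a in(253.65,193.65,13.65): press(a)
R=manip.get_obs()["ee_rot"]
p=np.array([*C0,0])-.095*R[:,0]; p[2]=.256
manip.move_to(p,R); print(manip.get_obs()["time"],R[:,0])
im=manip.get_image("wrist"); np.savez("w2.npz",**im)
X=im["R"]@np.array([*C0,.105])+im["t"]; u=X[:2]/X[2]*357+[320,238]
x0,y0=max(int(u[0])-120,0),max(int(u[1])-120,0); print(x0,y0)
k=im["color"][y0:y0+240,x0:x0+240]
cv2.imwrite("pics/w2.png",cv2.resize((255*(k/255.)**1.6).astype(np.uint8),None,fx=2.5,fy=2.5,interpolation=cv2.INTER_CUBIC))
```

```text
253.65 t 13.98 [(np.float64(117.6), np.float64(-0.1)), (np.float64(116.0), np.float64(0.1)), (np.float64(114.4), np.float64(-0.6)), (np.float64(112.9), np.float64(-0.7)), (np.float64(111.4), np.float64(-0.2)), (np.float64(109.9), np.float64(-0.9)), (np.float64(108.4), np.float64(0.0)), (np.float64(106.9), np.float64(-0.3)), (np.float64(105.4), np.float64(0.0)), (np.float64(105.1), np.float64(10.8)), (np.float64(104.9), np.float64(20.7))]
193.65 t 18.63 [(np.float64(117.6), np.float64(-0.5)), (np.float64(116.0), np.float64(-0.4)), (np.float64(114.7), np.float64(5.3)), (np.float64(113.3), np.float64(5.3)), (np.float64(111.4), np.float64(0.2)), (np.float64(109.8), np.float64(0.5)), (np.float64(108.4), np.float64(-0.5)), (np.float64(106.9), np.float64(-0.6)), (np.float64(105.4), np.float64(-0.2)), (np.float64(105.2), np.float64(15.2)), (np.float64(104.9), np.float64(29.8))]
13.65 t 22.9 [(np.float64(117.6), np.float64(0.9)), (np.float64(115.9), np.float64(0.0)), (np.float64(114.8), np.float64(2.7)), (np.float64(113.8), np.float64(9.1)), (np.float64(111.2), np.float64(0.6)), (np.float64(109.6), np.float64(1.7)), (np.float64(108.4), np.float64(0.7)), (np.float64(106.9), np.float64(0.3)), (np.float64(105.5), np.float64(0.1)), (np.float64(105.2), np.float64(10.0)), (np.float64(104.9), np.float64(17.7))]
23.7333 [ 9.71741072e-01  2.36049083e-01 -3.46719724e-04]
200 0
```

View pics/w2.png

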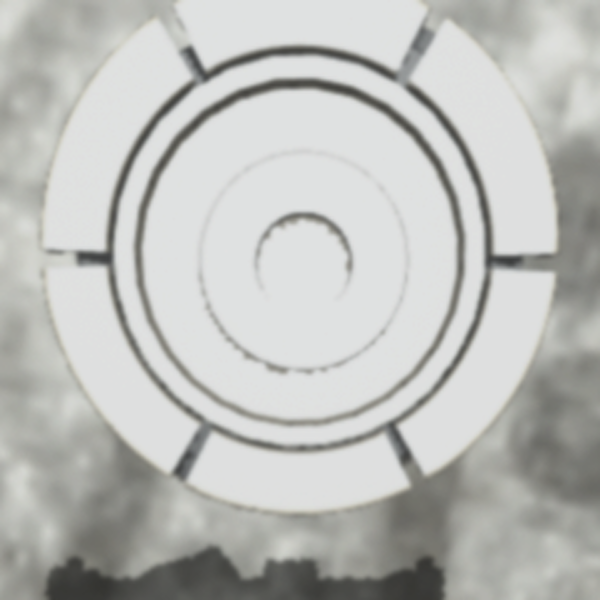

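The picture shows an even thin gap all round the collar, no steps at any slit, and the washer central at (302,262). All six sections are flush, and the known pattern agrees (0, 2 and 5 were open).

Run:
```python
from plant import manip
print(manip.job_done(), manip.get_obs()["time"])
```

```text
the job is handed in; nothing more can be done
the job is handed in; nothing more can be done
```

I pressed the three open rim sections until they clicked, and the last picture showed all six sections flush, the washer central and the pail in place; I handed the job in at about 24 s, and no verdict was returned.

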